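# Slide the loaded tray up the step onto the printing bed

## Robot

A 6-joint arm with a two-finger parallel gripper is mounted at the origin on the work surface. World frame = base frame: x ahead of the robot, y to its left, z up, the work surface at z = 0. Lengths are in m, angles in rad, forces in N, time in s.
With the tool pointing down it reaches from about 0.3 to 0.775 m from the base axis. Payload 14.6 kg.
Tool frame: the origin (TCP) lies midway between the tips of the shut fingers; the grasp point (between the pads) lies 19 mm behind it; z points along the fingers, y is the direction in which the jaws open and shut (so a half turn about z gives the same grasp; the last joint's range is limited). The gripper opens to 94 mm and grips with 3 to 60 N. Pads are 16 mm wide; open, the fingers measure 119 mm over their backs; the gripper's body (75 mm by 177 mm) begins 78 mm behind the grasp point.
Start: joints at [-1.258, 0.3, 1.521, -0, 1.321, -0.067], TCP at [0.204, -0.511, 0.205] pointing down, gripper open.
Joint ranges: [-3.03, 3.03], [-0.79, 2.21], [0.23, 2.52], [-1.04, 4.18], [0, 3.07], [-2.55, 2.55]. Speed limits (rad/s): [2.22, 2.22, 2.57, 3.14, 3.14, 3.14].

## Interface

Orientations are given as a unit quaternion [x, y, z, w].
In Python, from workcell import env gives the robot as it stands.
- The arm moves only by the tool servo_tool, never from a script. Its argument "moves" is a list of rows, each a list of 5 numbers: the finger opening in m, from 0 to 0.094, then the shift along the world's x, y, z in m, then the turn about the world's z in degrees. A call has 1 to 20 rows; each row shifts and turns the commanded pose from where the row before left it; what a row does not reach is not made up. A row lasts 1/10 s, in which the tool goes at most 50 mm and 8.59 degrees, less where a joint would pass 70% of its speed; a pose out of reach is approached as far as the arm can. A call is refused whole if a number of a shift passes 0.05 or a number of a turn 8.59, either way. A call with a gripper value outside its range is refused whole. The fingers move at their own pace and stop on an object; "newtons" is the grip in N (left out, the last holds). Time passes only in rows, so rows that do not move let the fingers close. It gives the time, the measured TCP pose, the force and the opening at its end, in the units of the state.
- env.sense(): the state, without advancing time (a new reading comes with each control period).
- env.read_camera(name): name is "scene" or "top" or "wrist"; returns the picture (384x512x3 uint8, red, green, blue); there is no depth.
- env.get_calibration(name): a dict with "K" (3x3 intrinsics, pixels), "world_from_camera" (4x4, takes a point from camera to world coordinates); the wrist camera has in their place "tool_from_camera" (4x4, takes a point from camera to tool coordinates, whose origin is the TCP and whose axes are the flange's). Camera axes: x right, y up, looking along -z (the intrinsics and any distortion apply to the point x, -y, -z); pixel columns grow to the right and rows downward; lengths in m; the calibration is good to about 2 mm. A picture is of the moment at which its call begins: read the wrist's pose just before it. get_calibration takes no time and is no camera call.
- env.job_done(): hands the job in, once; it reports no verdict.
The state is a dict: "time": time; "qpos": joint angles; "joint_velocities": joint speeds; "joint_torque": joint torques, N m; "tool_pos": TCP position; "orientation": TCP orientation; "force": force on the tool from outside, world axes, zero at the start; "ft_torque": the same for the moment, N m; "grip_width": finger opening in m.
Only numpy, scipy, OpenCV 4.12 (cv2) and the standard library are available. Lean on these libraries where they do the work, as an engineer would, in place of code of your own. Each camera call takes 0.05 s, during which the arm holds its last target.

## Task

Slide the loaded strip tray from the infeed plate up over the small step onto the printing bed, between the guide rails, until it is fully home against the end stop. Hold it by its crossbar and raise only the leading end just enough to ride over the step, the trailing end still sliding on the plate, without tipping the strips out or ramming the step, rails or stop (never pushing harder than 25 N). Press it home against the stop with a light steady push, about 10 N beyond what the sliding takes, for half a second, then let go, leaving the tray flat on the bed with the strips in their pockets and everything else undisturbed.

Things in the scene. Friction and masses are not known exactly. Their poses are not given: they have to be found in the camera images.
- bed: Printing bed: fixed aluminium block 270 mm long (x), 235 mm wide (y -85 to +150), top 30 mm above the table. Origin: at table level under the middle of its step edge, which faces the infeed plate. x = slide direction, into the bed; z up. Two steel rails 10 mm high along x: inner faces at y = -62.5 and +62.5 mm from x = 30 to 215, flaring out to a mouth 145 mm wide at x = 0.
- stop: End stop of the bed: fixed steel block 18 x 100 x 12 mm between the rails. Origin: underside, in the middle of the face that the tray must meet, i.e. x = 205, y = 0, z = 30 mm in the bed's frame; same axes as the bed.
- infeed: Infeed plate: fixed grey slab in line with the bed, x = -290 to -3, y = -85 to +130 mm in the bed's frame, on which the tray starts. Its top is 27 mm above this body's origin, which lies under the bed's step edge, sunk 0 to 3 mm below the bed's origin: so the bed is a square step 3 to 6 mm above the plate (it differs from run to run).
- tray: Loaded tray: flat orange-brown board 180 (x) x 120 (y) x 10 mm, 0.6 to 0.85 kg (3 to 7 N to slide), square edged, with eight white strips in 4 mm deep pockets; six are fixed, the two at the trailing end lie loose. Origin: centre of the underside. +x is the leading end, with the crossbar, towards the bed; z up. Balances at its middle.
- tray_bar (a point): Middle of the tray's crossbar, to be gripped: round steel bar, 10 mm diameter, along the tray's y, 64 mm free between two posts, 17 mm behind the leading edge, axis 40 mm above the underside (30 above the top). Pinched with fingers closing along the tray's x, the tray can tilt about it: raising it 10 mm lifts the leading end, the trailing edge stays down. Axes as the tray's.
- tray_nose (a point): Middle of the tray's leading bottom edge (x = +90 mm of the tray, z = 0).
- tray_tail (a point): Middle of the tray's trailing bottom edge (x = -90 mm of the tray, z = 0).
- strip_a_c (a point): Centre of loose white plastic strip a, 20 x 44 x 4.5 mm, 12 g, lying in its pocket of the tray.
- pocket_a (a point): Where the centre of strip a belongs: in the tray's trailing row of pockets, x = -70, y = -29, z = 8.25 mm of the tray.
- strip_b_c (a point): Centre of loose white plastic strip b, 20 x 44 x 4.5 mm, 12 g, lying in its pocket of the tray.
- pocket_b (a point): Where the centre of strip b belongs: in the tray's trailing row of pockets, x = -70, y = 29, z = 8.25 mm of the tray.
- spare1: Spare white strip 20 x 44 x 4.5 mm lying on the bed's margin beyond the rail; to be left alone. Origin: on its underside, middle.
- spare2: Spare white strip 20 x 44 x 4.5 mm lying on the infeed plate's margin; to be left alone. Origin: on its underside, middle.
- jar: White ink jar, 64 mm across, 85 mm high, on the table; to be left alone. Origin: on its underside, middle.
- tape: Ring of clear tape, 90 mm across, 24 mm high, on the table; to be left alone. Origin: on its underside, middle.
- driver: Black-handled screwdriver on the table; to be left alone. Origin: on its underside, middle.
- pen: Red pen, 135 mm long, on the table; to be left alone. Origin: on its underside, middle.
There are look-alikes about, which are no part of the job. What is shaped like the tray but blue is not meant.

How it is judged:
On the way, in this order (a step that is already met when the one before it is completed fails the run):
1. the leading end is over the bed, 15 to 150 mm past the step edge, while the trailing end still slides on the infeed plate (x of tray_nose in the frame of bed between 0.015 and 0.15 m and contact force between tray and infeed above 0.2 N), for 0.1 s.
2. the tray is pressed against the end stop with at least 6 N for 0.3 s (contact force between tray and stop above 6 N), for 0.3 s.
At the end, for the whole second after the job is handed in: The tray rests flat on the bed (within 2 mm, tilt under 0.02 rad) between the rails (within 5 mm of the centre line, 0.04 rad), its leading edge within 2.5 mm of the end stop, at rest and released, both loose strips within 5 mm of their pockets' centres (x of tray_nose in the frame of bed between 0.2025 and 0.2075 m and y of tray_nose in the frame of bed between -0.005 and 0.005 m and z of each of tray_nose, tray_tail in the frame of bed below 0.032 m and z of tray_tail in the frame of bed above 0.028 m and angle between the x axis of tray and the x axis of bed, either way round below 0.04 rad and angle between tray's own z axis and vertical below 0.02 rad and linear speed of tray below 0.01 m/s and distance between strip_a_c and pocket_a below 0.005 m and distance between strip_b_c and pocket_b below 0.005 m); the robot touches nothing.
It fails at once if the tray bears on, hits or is forced against the bed (step, rails and stop together, its own weight included) with more than 35 N (contact force between tray and bed above 35 N).
It fails at once if the trailing end is lifted more than 5 mm above the bed's top (the tray is carried, not slid) (z of tray_tail in the frame of bed above 0.035 m).
It fails at once if the tray is tipped more than 0.14 rad (8 degrees) (angle between tray's own z axis and vertical above 0.14 rad).
It fails at once if a loose strip leaves its pocket (distance between strip_a_c and pocket_a above 0.008 m or distance between strip_b_c and pocket_b above 0.008 m).
It fails at once if a bystander is moved more than 15 mm (distance of any of spare1, spare2, jar, tape, driver, pen from where it was at the start of the episode above 0.015 m).
It also fails if it takes over 51 s, if anything falls off the work surface, if the arm or the gripper's body presses on something with over 40 N, if the wrist force passes 120 N, or if a joint passes its speed limit or range.

## Working session

There is one attempt and no reset: what is moved stays moved. The work goes in short steps, Python scripts to look and compute and a tool call to move; the robot and the scene stay as the last step left them, time stands still between calls to the robot, and variables do not carry over. Pictures are saved under pics/ and viewed, and the job is handed in when it is done.

Besides the shell and the picture viewer there is one more tool, called as name([rows], argument=value, ...), one row to a line, values as JSON. servo_tool: Moves the arm, as the interface text tells. Its arguments: {"type":"object","properties":{"moves":{"type":"array","items":{"type":"array","items":{"type":"number"}}},"newtons":{"type":"number"}},"required":["moves"]}

```bash
ls; mkdir -p pics; cat > h.py <<'E'
import numpy as np, cv2
from workcell import env
def snap(n,f):
    im=env.read_camera(n); cv2.imwrite('pics/'+f,im[:,:,::-1]); return im
def ray(n,uv,s=None):
    c=env.get_calibration(n); K=np.array(c['K'])
    if 'world_from_camera' in c: T=np.array(c['world_from_camera'])
    else:
        from scipy.spatial.transform import Rotation as R
        W=np.eye(4); W[:3,:3]=R.from_quat(s['orientation']).as_matrix(); W[:3,3]=s['tool_pos']; T=W@np.array(c['tool_from_camera'])
    d=c.get('distortion'); d=None if d is None else np.array(d,float)
    p=cv2.undistortPoints(np.array([[uv]],float),K,d)[0,0]
    v=T[:3,:3]@np.array([p[0],-p[1],-1]); return T[:3,3],v
def atz(n,uv,z,s=None):
    o,v=ray(n,uv,s); return o+v*(z-o[2])/v[2]
E
python3 - <<'E'
from h import *
s=env.sense(); print(s)
for n in ['scene','top','wrist']:
    snap(n,n+'0.png'); print(n,env.get_calibration(n))
E
```

```text
pics
{'time': 0.0, 'qpos': array([-1.25758524e+00,  3.00444993e-01,  1.52158097e+00, -1.89731576e-05,
        1.32071867e+00, -6.66083733e-02]), 'joint_velocities': array([ 0.00155388, -0.00033426, -0.00020295,  0.00029574, -0.00018807,
       -0.00254796]), 'joint_torque': array([ 3.85137264e-04, -5.31808949e+01, -3.52735305e+01,  7.08678877e-02,
        2.44425447e-02, -1.12758078e-04]), 'tool_pos': array([ 0.20381963, -0.51055142,  0.20490071]), 'orientation': array([ 9.82020672e-01,  1.88772528e-01, -7.99605543e-05, -5.70484136e-04]), 'force': array([-0.42129432,  0.51649453,  0.09267244]), 'ft_torque': array([-0.01817244, -0.01693381, -0.0093147 ]), 'grip_width': 0.09425065413345271}
scene {'K': array([[423.99147675,   0.        , 255.34245787],
       [  0.        , 423.99147675, 185.68621947],
       [  0.        ,   0.        ,   1.        ]]), 'world_from_camera': array([[-0.26945627, -0.84440204,  0.46301028,  1.18044168],
       [ 0.96299469, -0.23332961,  0.13490189,  0.17300767],
       [-0.00587742,  0.4822266 ,  0.8760268 ,  1.31385958],
       [ 0.        ,  0.       
[... 292 characters left out ...]
984028,  0.01092566, -0.01414337, -0.02653929],
       [-0.01358423,  0.04965794,  0.9986739 ,  1.2033842 ],
       [ 0.        ,  0.        ,  0.        ,  1.        ]])}
wrist {'K': array([[305.01028533,   0.        , 253.363611  ],
       [  0.        , 305.01028533, 193.50656725],
       [  0.        ,   0.        ,   1.        ]]), 'tool_from_camera': array([[-4.54440197e-04,  9.71368819e-01,  2.37576114e-01,
         6.80993406e-02],
       [ 9.99999892e-01,  4.18428934e-04,  2.02004010e-04,
         7.83053464e-04],
       [ 9.68116768e-05,  2.37576181e-01, -9.71368905e-01,
        -1.78273952e-01],
       [ 0.00000000e+00,  0.00000000e+00,  0.00000000e+00,
         1.00000000e+00]])}
```

View pics/top0.png

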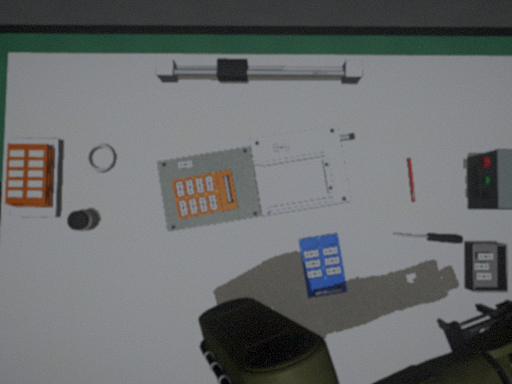

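View pics/scene0.png

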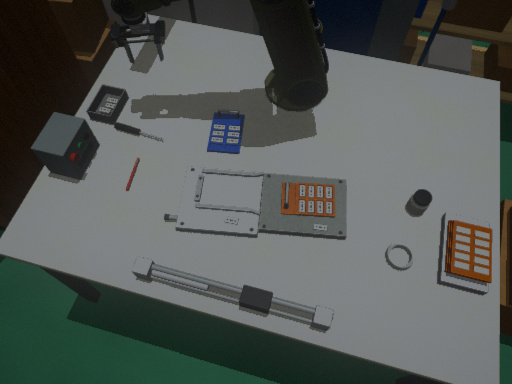

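View pics/wrist0.png

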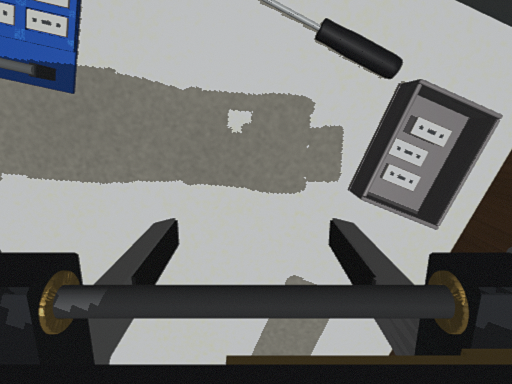

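Candidates in the top view: the orange board on the grey plate (205,195), with a crossbar; the orange board on a white box at (30,175); and the blue one at (322,262). The one on the grey infeed plate fits the description. I'll confirm it in a crop.

```bash
python3 - <<'E'
import cv2
a=cv2.imread('pics/top0.png')[120:240,150:360]; cv2.imwrite('pics/t_c.png',cv2.resize(a,None,fx=3.8,fy=3.8,interpolation=cv2.INTER_CUBIC))
a=cv2.imread('pics/scene0.png')[155:245,160:360]; cv2.imwrite('pics/s_c.png',cv2.resize(a,None,fx=4,fy=4,interpolation=cv2.INTER_CUBIC))
E
```

```text
(no output)
```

View pics/t_c.png

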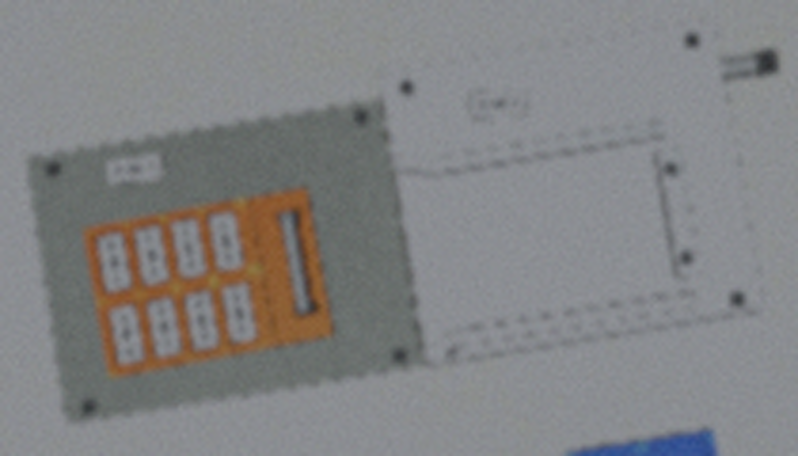

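View pics/s_c.png

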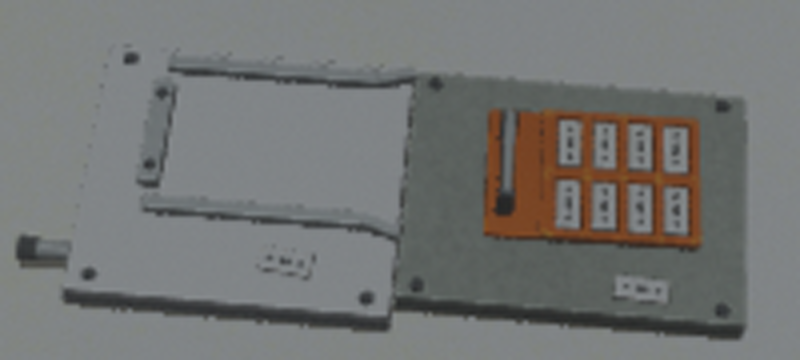

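```bash
python3 - <<'E'
from h import *
f=lambda p:(p[0]/3.8+150-.37,p[1]/3.8+120-.37)
for n,P,z in [('tray',[(88,228),(308,190),(332,335),(110,378)],.036),('infeed',[(30,157),(383,97),(420,360),(68,420)],.026),('bar',[(290,210),(308,314)],.066),('stop',[(658,152),(680,278)],.042)]:
    w=np.array([atz('top',f(p),z) for p in P]); print(n,w.round(4).tolist(),w.mean(0).round(4)); print([round(float(np.degrees(np.arctan2(*(w[(i+1)%len(w)]-w[i])[1::-1]))),1) for i in range(len(w))],[round(float(np.linalg.norm(w[(i+1)%len(w)]-w[i])),3) for i in range(len(w))])
E
```

```text
tray [[0.5465, 0.2515, 0.036], [0.5784, 0.0778, 0.036], [0.4642, 0.0572, 0.036], [0.4284, 0.2314, 0.036]] [0.5044 0.1545 0.036 ]
[-79.6, -169.8, 101.6, 9.6] [0.177, 0.116, 0.178, 0.12]
infeed [[0.6037, 0.3017, 0.026], [0.6547, 0.0199, 0.026], [0.4453, -0.0121, 0.026], [0.3946, 0.2663, 0.026]] [0.5246 0.144  0.026 ]
[-79.8, -171.3, 100.3, 9.6] [0.286, 0.212, 0.283, 0.212]
bar [[0.5597, 0.0888, 0.066], [0.4799, 0.0737, 0.066]] [0.5198 0.0812 0.066 ]
[-169.3, 10.7] [0.081, 0.081]
stop [[0.6105, -0.1971, 0.042], [0.5118, -0.2146, 0.042]] [ 0.5612 -0.2058  0.042 ]
[-169.9, 10.1] [0.1, 0.1]
```

servo_tool([
  [0.094,0.01,0.02,0.003,-0.6],
  [0.094,0.018,0.033,0.003,-0.7],
  [0.094,0.018,0.033,0.003,-0.7],
  [0.094,0.018,0.033,0.003,-0.7],
  [0.094,0.018,0.033,0.003,-0.7],
  [0.094,0.018,0.033,0.003,-0.7],
  [0.094,0.018,0.033,0.003,-0.7],
  [0.094,0.018,0.033,0.003,-0.7],
  [0.094,0.018,0.033,0.003,-0.7],
  [0.094,0.018,0.033,0.003,-0.7],
  [0.094,0.018,0.033,0.003,-0.7],
  [0.094,0.018,0.033,0.003,-0.7],
  [0.094,0.018,0.033,0.003,-0.7],
  [0.094,0.018,0.033,0.003,-0.7],
  [0.094,0.018,0.033,0.003,-0.7],
  [0.094,0.018,0.033,0.003,-0.7],
  [0.094,0.01,0.02,0.003,-0.6],
  [0.094,0.005,0.01,0.003,-0.1],
  [0.094,0,0,0,0],
  [0.094,0,0,0,0],
])

```text
time: 2.15
tool_pos: [0.4986, 0.0335, 0.2593]
orientation: [0.996, 0.087, -0.0, 0.0]
force: [-0.9, 0.8, 0.9]
grip_width: 0.0942
```

```bash
python3 - <<'E'
from h import *
s=env.sense();print(s['tool_pos'],s['orientation'],s['time'])
im=snap('wrist','w1.png'); import pickle; pickle.dump(s,open('s1.pkl','wb'))
E
```

```text
[0.49858136 0.03351097 0.25928116] [ 9.96226578e-01  8.67903668e-02 -1.78324581e-04  7.10228636e-05] 2.15
```

View pics/w1.png

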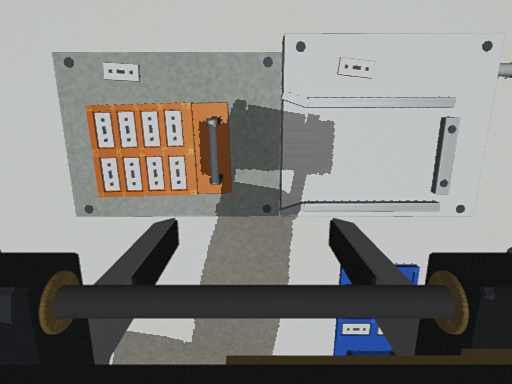

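```bash
python3 - <<'E'
import cv2
a=cv2.imread('pics/w1.png')
b=a[40:230,50:290]; cv2.imwrite('pics/w1a.png',cv2.resize(b,None,fx=3.2,fy=3.2,interpolation=cv2.INTER_CUBIC))
b=a[25:225,262:512]; cv2.imwrite('pics/w1b.png',cv2.resize(b,None,fx=3,fy=3,interpolation=cv2.INTER_CUBIC))
E
```

```text
(no output)
```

View pics/w1a.png

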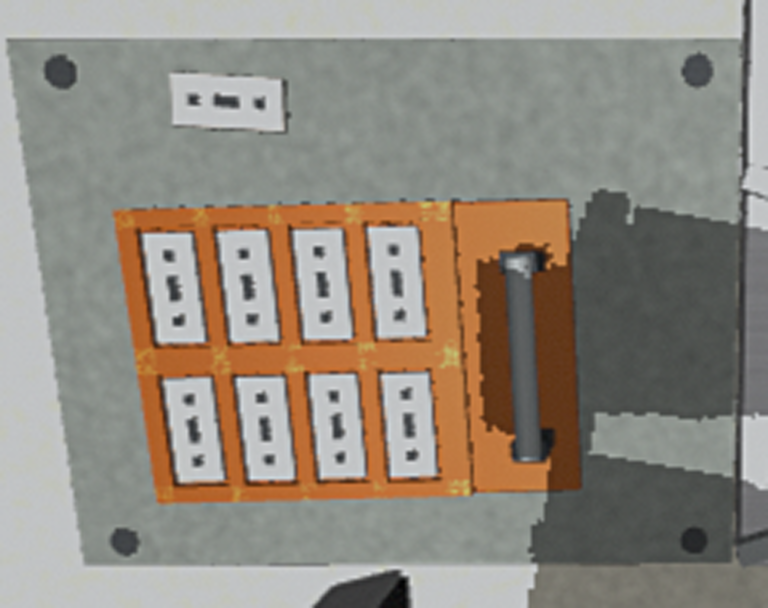

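View pics/w1b.png

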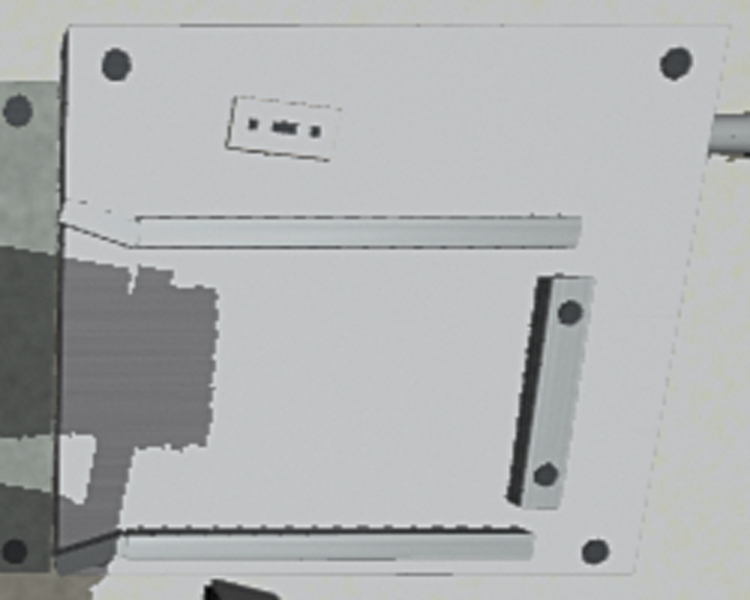

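```bash
cat > fit.py <<'E'
from h import *
from scipy.optimize import least_squares
def fit(P,uv,cam,s,z0=None):
    P=np.array(P,float); 
    def res(q):
        z=q[3] if z0 is None else z0
        c,t=np.cos(q[2]),np.sin(q[2])
        w=np.array([atz(cam,u,z+p[2],s)[:2] for u,p in zip(uv,P)])
        m=np.c_[q[0]+c*P[:,0]-t*P[:,1],q[1]+t*P[:,0]+c*P[:,1]]
        return ((w-m)*1000).ravel()
    r=least_squares(res,[.5,0,-1.4]+([.03] if z0 is None else []),x_scale=.01)
    return r.x,r.fun.reshape(-1,2)
E
python3 - <<'E'
from fit import *
import pickle; s=pickle.load(open('s1.pkl','rb'))
A=lambda p:(p[0]/3.2+50-.35,p[1]/3.2+40-.35); B=lambda p:(p[0]/3+262-.33,p[1]/3+25-.33)
T=[(-.09,.06,.01),(.09,.06,.01),(.09,-.06,.01),(-.09,-.06,.01)]
uvT=[A(p) for p in [(115,211),(569,199),(580,490),(160,503)]]
D=[(0,.15,0),(.27,.15,0),(.27,-.085,0),(0,-.085,0)]; uvD=[B(p) for p in [(68,25),(728,26),(635,573),(57,573)]]
for z in (None,.03):
    q,e=fit(D,uvD,'wrist',s,z); print('bed',q.round(4),np.degrees(q[2]).round(2),e.round(1).tolist())
b=q
def tobed(w): 
    d=w[:2]-b[:2];c,t=np.cos(b[2]),np.sin(b[2]); return np.array([c*d[0]+t*d[1],-t*d[0]+c*d[1]])*1000
print('stop base',[tobed(atz('wrist',B(p),.03,s)).round(1) for p in [(537,277),(508,497)]])
print('rails',[tobed(atz('wrist',B(p),.03,s)).round(1) for p in [(130,247),(577,247),(120,531),(525,529)]])
for z in (None,.0255):
    q,e=fit(T,uvT,'wrist',s,z); print('tray',q.round(4),np.degrees(q[2]).round(2),e.round(1).tolist(),tobed(q))
for zz in (.064,.067): print('bar',[atz('wrist',A(p),zz+.005,s).round(4) for p in [(522,262),(530,445)]],[tobed(atz('wrist',A(p),zz+.005,s)).round(1) for p in [(522,262),(530,445)]])
In=[(-.29,.13,0),(-.29,-.085,0)]; print([tobed(atz('wrist',A(p),.0255,s)).round(1) for p in [(7,40),(85,565)]])
# top cam
f=lambda p:(p[0]/3.8+150-.37,p[1]/3.8+120-.37)
print(fit(T,[f(p) for p in [(88,228),(308,190),(332,335),(110,378)]],'top',None,.0255))
print('infeed wrist z', )
I=[(-.29,.13,0),(-.29,-.085,0)]
for dz in (.024,.0255,.027): print(dz,[tobed(atz('wrist',A(p),dz,s)).round(1) for p in [(7,40),(85,565)]])
E
```

```text
bed [ 0.5253 -0.0017 -1.3954  0.0277] -79.95 [[0.1, 0.3], [-0.8, 0.5], [0.2, -1.1], [0.5, 0.3]]
bed [ 5.2520e-01 -8.0000e-04 -1.3954e+00] -79.95 [[-0.4, -0.6], [-1.6, 1.1], [0.7, -0.2], [1.3, -0.3]]
stop base [array([205.3,  49.8]), array([206.1, -47.8])]
rails [array([29. , 62.7]), array([220.6,  62.3]), array([ 29.2, -63.5]), array([216., -63.])]
tray [ 0.5045  0.1575 -1.3702  0.0234] -78.51 [[-0.1, 0.3], [-0.3, -0.7], [0.6, 0.4], [-0.2, 0.0]] [-159.43550844    7.237215  ]
tray [ 0.5048  0.1569 -1.3702] -78.51 [[-0.3, -0.3], [-0.7, -0.3], [0.8, 1.0], [0.2, -0.4]] [-158.79898132    7.45039274]
bar [array([0.5547, 0.091 , 0.069 ]), array([0.4875, 0.0783, 0.069 ])] [array([-85.2,  45.1]), array([-84.4, -23.4])]
bar [array([0.5548, 0.0906, 0.072 ]), array([0.4881, 0.078 , 0.072 ])] [array([-84.8,  45.1]), array([-84. , -22.8])]
[array([-289. ,  129.5]), array([-288.7,  -85.4])]
(array([ 0.50442318,  0.15456697, -1.38433852]), array([[-0.14749428, -2.52440297],
       [-1.56848342,  0.62534895],
       [ 2.08070841,  2.22650397],
       [-0.3647307 , -0.32744996]]))
infeed wrist z
0.024 [array([-289.9,  129.8]), array([-289.6,  -85.9])]
0.0255 [array([-289. ,  129.5]), array([-288.7,  -85.4])]
0.027 [array([-288.1,  129.2]), array([-287.8,  -85. ])]
```

The wrist view fits well. The bed corners, stop base (205) and rails (±63) agree with the given sizes to about 1 mm. The tray is at bed x=-159, y=+7 mm, with yaw +1.4°, and the step is about 4 mm. Next I descend to hover over the bar.

servo_tool([
  [0.06,0.003,0.007,-0.01,0.2],
  [0.06,0.004,0.01,-0.025,0.3],
  [0.06,0.004,0.01,-0.03,0.3],
  [0.06,0.004,0.01,-0.03,0.3],
  [0.06,0.004,0.01,-0.025,0.3],
  [0.06,0.0025,0.0045,-0.015,0.1],
  [0.06,0,0,-0.008,0],
  [0.06,0,0,0,0],
  [0.06,0,0,0,0],
  [0.06,0,0,0,0],
])

```text
time: 3.2
tool_pos: [0.5208, 0.0854, 0.1174]
orientation: [0.995, 0.1, 0.001, 0.0]
force: [-0.4, -0.7, -0.4]
grip_width: 0.0601
```

```bash
python3 - <<'E'
from h import *
s=env.sense();print(s['tool_pos'],s['orientation'],s['time'],s['force'],s['grip_width'])
im=snap('wrist','w2.png'); import pickle; pickle.dump(s,open('s2.pkl','wb'))
E
```

```text
[0.52077022 0.08543417 0.11739152] [9.95025251e-01 9.96198222e-02 8.00220590e-04 1.78011422e-05] 3.2 [-0.44324671 -0.68301202 -0.39444687] 0.060149544759486105
```

View pics/w2.png

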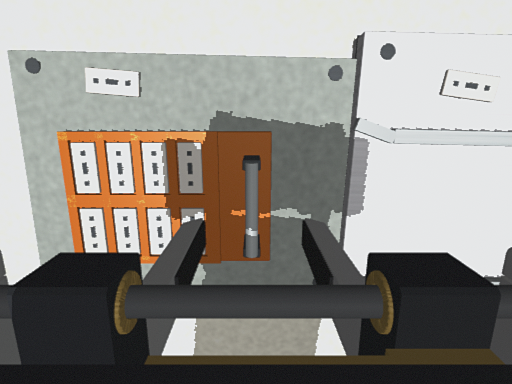

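```bash
python3 - <<'E'
from h import *
import pickle; s=pickle.load(open('s2.pkl','rb'))
for p in [(252,166),(252,236),(252,200)]: print(atz('wrist',p,.0705,s).round(4))
P=np.array([atz('wrist',p,.036,s) for p in [(271,132),(270,261)]]).round(4); print(P, P.mean(0))
E
```

```text
[0.5543 0.0924 0.0705]
[0.5    0.0815 0.0705]
[0.5287 0.0873 0.0705]
[[0.5805 0.0816 0.036 ]
 [0.4657 0.0578 0.036 ]] [0.5231 0.0697 0.036 ]
```

servo_tool([
  [0.06,0,0,-0.01,0],
  [0.06,0,0,-0.02,0],
  [0.06,0,0,-0.02,0],
  [0.06,0,0,-0.013,0],
  [0.06,0,0,-0.006,0],
  [0.06,0,0,-0.002,0],
  [0.06,0,0,0,0],
  [0.06,0,0,0,0],
], newtons=25)

```text
time: 4.05
tool_pos: [0.5208, 0.0857, 0.0461]
orientation: [0.995, 0.1, 0.001, 0.0]
force: [0.6, -0.1, -0.0]
grip_width: 0.0599
```

servo_tool([
  [0.03,0,0,0,0],
  [0.016,0,0,0,0],
  [0.012,0,0,0,0],
  [0.008,0,0,0,0],
  [0.004,0,0,0,0],
  [0.004,0,0,0,0],
  [0.004,0,0,0,0],
], newtons=25)

```text
time: 4.75
tool_pos: [0.5203, 0.0859, 0.0454]
orientation: [0.995, 0.1, -0.0, -0.0]
force: [-0.2, 1.3, -0.0]
grip_width: 0.0093
```

servo_tool([
  [0.004,0,0,0.002,0],
  [0.004,0,0,0.003,0],
  [0.004,0,0,0.003,0],
  [0.004,0,0,0.001,0],
  [0.004,0,0,0,0],
  [0.004,0,0,0,0],
])

```text
time: 5.35
tool_pos: [0.5204, 0.0856, 0.0544]
orientation: [0.995, 0.1, -0.0, 0.0]
force: [0.1, -0.5, -4.6]
grip_width: 0.0092
```

servo_tool([
  [0.004,0,-0.002,0,0],
  [0.004,0,-0.004,0,-0.1],
  [0.004,0,-0.004,0,-0.1],
  [0.004,0,-0.004,0,-0.1],
  [0.004,0,-0.004,0,-0.1],
  [0.004,0,-0.004,0,-0.1],
  [0.004,0,-0.004,0,-0.1],
  [0.004,0,-0.004,0,-0.1],
  [0.004,0,-0.004,0,-0.1],
  [0.004,0,-0.004,0,-0.1],
  [0.004,0,-0.004,0,-0.1],
  [0.004,0,-0.004,0,-0.1],
  [0.004,0,-0.004,0,-0.1],
  [0.004,0,-0.003,0,-0.1],
  [0.004,0,-0.002,0,-0.1],
  [0.004,0,0,0,0],
  [0.004,0,0,0,0],
])

```text
time: 7.05
tool_pos: [0.5206, 0.0305, 0.0546]
orientation: [0.996, 0.088, 0.0, 0.0]
force: [-0.5, -1.8, -4.5]
grip_width: 0.0091
```

```bash
python3 - <<'E'
from h import *
s=env.sense();print(s['tool_pos'],s['orientation'],s['time'],s['force'],s['grip_width'])
d=s['tool_pos'][:2]-np.array([.5252,-.0008]); print('bed',d@[.1745,-.9847],d@[.9847,.1745])
im=snap('wrist','w3.png'); import pickle; pickle.dump(s,open('s3.pkl','wb'))
im=snap('scene','sc3.png'); cv2.imwrite('pics/sc3c.png',cv2.resize(im[150:250,160:360,::-1],None,fx=4,fy=4))
E
```

```text
[0.52057145 0.03046196 0.05457656] [9.96149387e-01 8.76716331e-02 1.95735975e-04 2.14895899e-04] 7.05 [-0.47620107 -1.83161914 -4.52471545] 0.009081086987517226
bed -0.03159133583499265 0.0008974816226846234
```

View pics/w3.png

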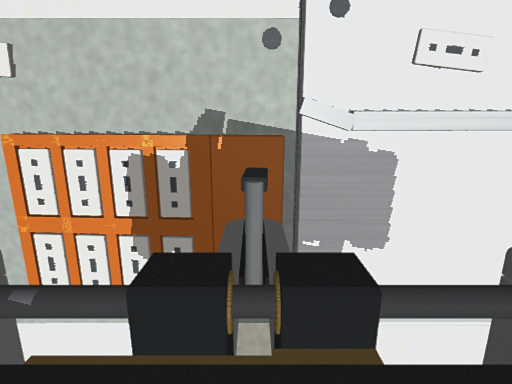

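View pics/sc3c.png

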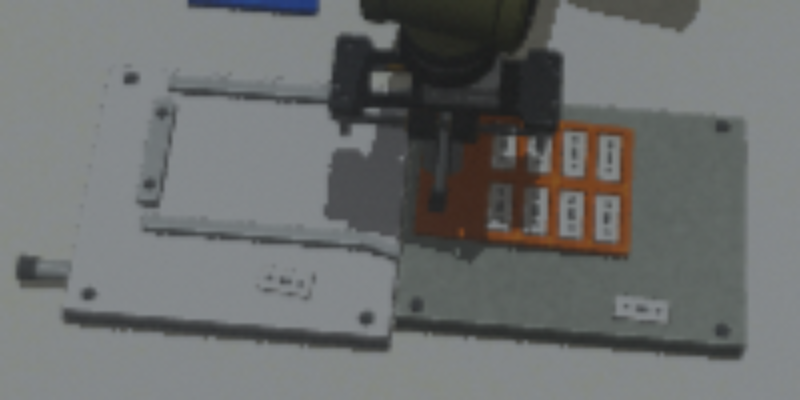

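```bash
python3 - <<'E'
from h import *
import pickle; s=pickle.load(open('s3.pkl','rb'))
def tobed(w): 
    d=w[:2]-np.array([.5252,-.0008]);return d@np.array([[.1745,.9847],[-.9847,.1745]])*1000
im=cv2.imread('pics/w3.png')
cv2.imwrite('pics/w3a.png',cv2.resize(im[90:200,0:400],None,fx=2,fy=4,interpolation=cv2.INTER_CUBIC))
for p,z in [((284.5,136.5),.0455),((3,133.5),.0382),((352,129),.03),((500,129),.03)]: print(tobed(atz('wrist',p,z,s)).round(1))
E
```

```text
[-11.9  58.8]
[-187.7   60.3]
[33.5 62.8]
[129.9  62.7]
```

View pics/w3a.png

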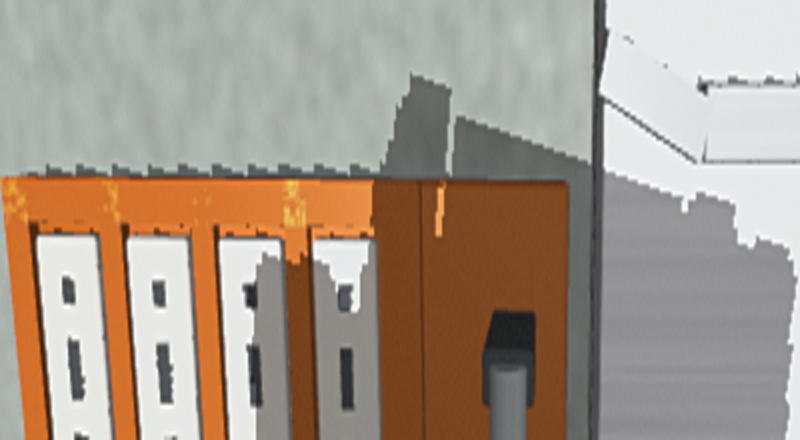

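Tray is aligned: its edge lies at about y = +59 to +60 along its length, against the rail at 62.7, and the leading end is raised. I'll advance over the step, watching the force.

servo_tool([
  [0.004,0.0004,-0.002,0,0],
  [0.004,0.0005,-0.003,0,0],
  [0.004,0.0005,-0.003,0,0],
  [0.004,0.0005,-0.003,0,0],
  [0.004,0.0006,-0.003,0,0],
  [0.004,0.0005,-0.003,0,0],
  [0.004,0.0005,-0.003,0,0],
  [0.004,0.0006,-0.003,0,0],
])

```text
time: 7.95
tool_pos: [0.5245, 0.0075, 0.0544]
orientation: [0.996, 0.088, -0.0, -0.0]
force: [-0.2, 1.5, -5.5]
grip_width: 0.009
```

servo_tool([
  [0.004,0.0005,-0.003,0,0],
  [0.004,0.0005,-0.003,0,0],
  [0.004,0.0006,-0.003,0,0],
  [0.004,0.0005,-0.003,0,0],
  [0.004,0.0005,-0.003,0,0],
  [0.004,0.0006,-0.003,0,0],
  [0.004,0.0005,-0.003,0,0],
  [0.004,0.0005,-0.003,0,0],
])

```text
time: 8.75
tool_pos: [0.5288, -0.0165, 0.0545]
orientation: [0.996, 0.088, 0.0, -0.0]
force: [-0.6, 0.8, -5.9]
grip_width: 0.0088
```

```bash
cat > st.py <<'E'
from h import *
import sys,pickle
s=env.sense();print(s['tool_pos'].round(4),s['time'],s['force'].round(1),s['grip_width'])
d=s['tool_pos'][:2]-np.array([.5252,-.0008]); print('bed TCP mm',d@[.1745,-.9847]*1000,d@[.9847,.1745]*1000)
k=sys.argv[1]
snap('wrist','w%s.png'%k); pickle.dump(s,open('s%s.pkl'%k,'wb'))
im=snap('scene','sc%s.png'%k); cv2.imwrite('pics/sc%sc.png'%k,cv2.resize(im[150:250,160:360,::-1],None,fx=4,fy=4))
E
python3 st.py 4
```

```text
[ 0.5288 -0.0165  0.0545] 8.75 [-0.6  0.8 -5.9] 0.008826450156165493
bed TCP mm 16.1140544594788 0.7539438527122102
```

View pics/w4.png

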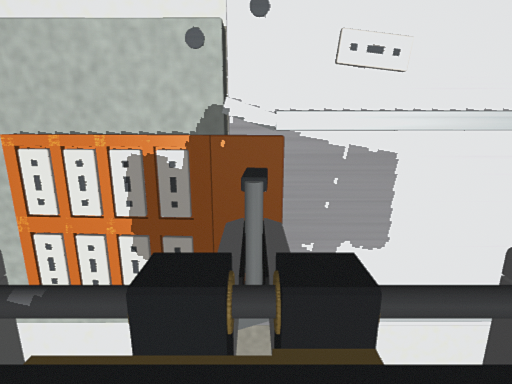

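View pics/sc4c.png

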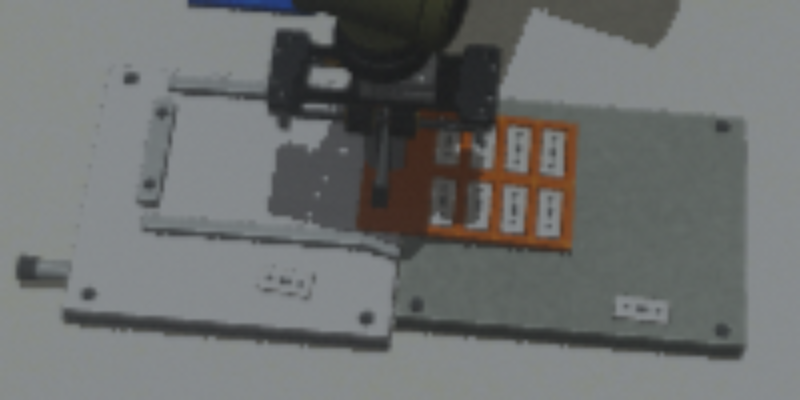

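servo_tool([
  [0.004,0.0007,-0.0039,0,0],
  [0.004,0.0007,-0.0039,0,0],
  [0.004,0.0007,-0.0039,0,0],
  [0.004,0.0007,-0.0039,0,0],
  [0.004,0.0007,-0.0039,0,0],
  [0.004,0.0007,-0.0039,0,0],
  [0.004,0.0007,-0.0039,0,0],
  [0.004,0.0007,-0.0039,0,0],
  [0.004,0.0007,-0.0039,0,0],
  [0.004,0.0007,-0.0039,0,0],
  [0.004,0.0007,-0.0039,0,0],
  [0.004,0.0007,-0.0039,0,0],
])

```text
time: 10.05
tool_pos: [0.5371, -0.0634, 0.0544]
orientation: [0.996, 0.088, -0.0, -0.0]
force: [-0.3, 0.7, -5.5]
grip_width: 0.0095
```

servo_tool([
  [0.004,0.0007,-0.0039,0,0],
  [0.004,0.0007,-0.0039,0,0],
  [0.004,0.0007,-0.0039,0,0],
  [0.004,0.0007,-0.0039,0,0],
  [0.004,0.0007,-0.0039,0,0],
  [0.004,0.0007,-0.0039,0,0],
  [0.004,0.0007,-0.0039,0,0],
  [0.004,0.0007,-0.0039,0,0],
  [0.004,0.0007,-0.0039,0,0],
  [0.004,0.0007,-0.0039,0,0],
  [0.004,0.0007,-0.0039,0,0],
  [0.004,0.0007,-0.0039,0,0],
])

```text
time: 11.25
tool_pos: [0.5456, -0.1102, 0.0545]
orientation: [0.996, 0.088, 0.0, -0.0]
force: [-1.0, 2.3, -5.3]
grip_width: 0.0092
```

```bash
python3 st.py 5
```

```text
[ 0.5456 -0.1102  0.0545] 11.25 [-1.   2.3 -5.3] 0.009160025591056931
bed TCP mm 111.23665089919746 0.9827837177362423
```

View pics/w5.png

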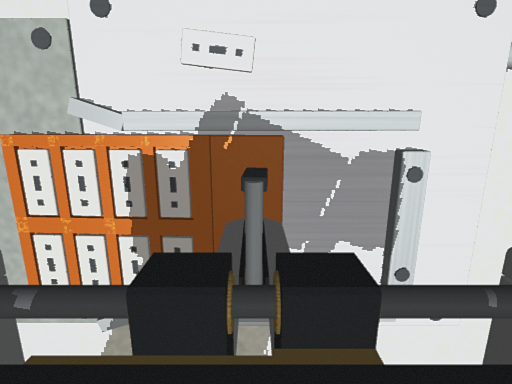

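View pics/sc5c.png

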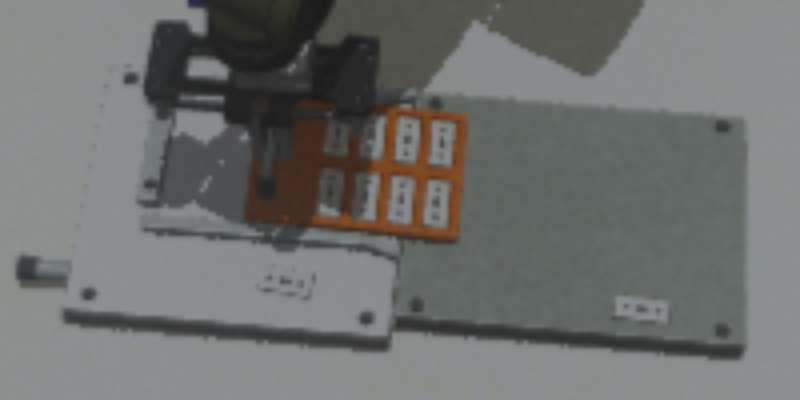

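servo_tool([
  [0.004,0.0005,-0.003,0,0],
  [0.004,0.0005,-0.003,0,0],
  [0.004,0.0005,-0.003,0,0],
  [0.004,0.0005,-0.003,0,0],
  [0.004,0.0005,-0.003,0,0],
  [0.004,0.0005,-0.003,0,0],
  [0.004,0.0005,-0.003,0,0],
  [0.004,0.0005,-0.003,0,0],
  [0.004,0.0005,-0.003,0,0],
  [0.004,0.0005,-0.003,0,0],
  [0.004,0.0005,-0.003,0,0],
  [0.004,0.0005,-0.003,0,0],
  [0.004,0.0005,-0.003,0,0],
  [0.004,0.0005,-0.003,0,0],
  [0.004,0.0005,-0.003,0,0],
  [0.004,0.0005,-0.003,0,0],
  [0.004,0.0005,-0.003,0,0],
  [0.004,0.0005,-0.003,0,0],
  [0.004,0.0005,-0.003,0,0],
  [0.004,0.0004,-0.002,0,0],
])

```text
time: 13.35
tool_pos: [0.5554, -0.1692, 0.0544]
orientation: [0.996, 0.088, 0.0, 0.0]
force: [0.0, 2.4, -6.1]
grip_width: 0.0089
```

```bash
python3 st.py 6
```

```text
[ 0.5554 -0.1692  0.0544] 13.35 [ 0.   2.4 -6.1] 0.008860701049751845
bed TCP mm 171.10106586700627 0.3827102124835774
```

View pics/w6.png

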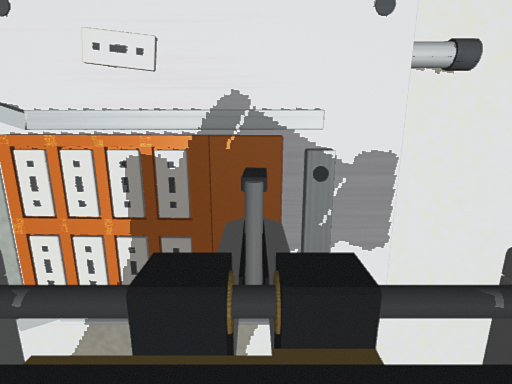

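View pics/sc6c.png

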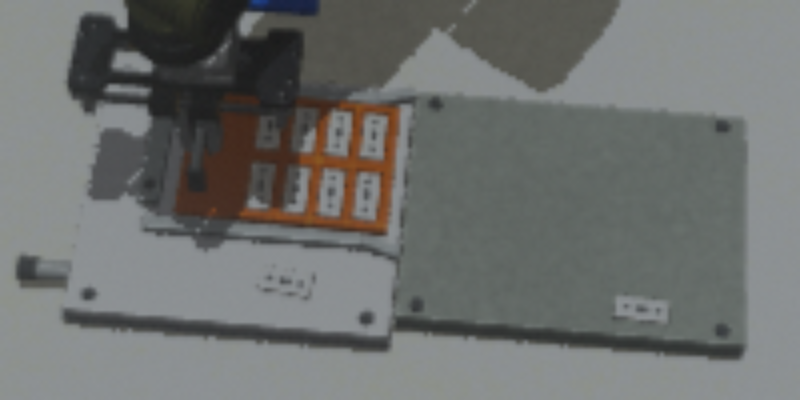

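Tail is past the step edge, with white bed visible between it and the plate, and the strips are seated. I'll lower until the vertical load goes off.

servo_tool([
  [0.004,0,0,0,0],
  [0.004,0,0,-0.001,0],
  [0.004,0,0,-0.001,0],
  [0.004,0,0,-0.001,0],
  [0.004,0,0,0,0],
])

```text
time: 13.95
tool_pos: [0.5554, -0.1689, 0.0513]
orientation: [0.996, 0.088, -0.0, 0.0]
force: [0.6, -2.1, -3.6]
grip_width: 0.0093
```

servo_tool([
  [0.004,0,0,-0.0005,0],
  [0.004,0,0,0,0],
])

```text
time: 14.15
tool_pos: [0.5554, -0.1689, 0.0509]
orientation: [0.996, 0.088, 0.0, 0.0]
force: [1.1, -2.7, -3.5]
grip_width: 0.0092
```

servo_tool([
  [0.004,0,0,-0.0005,0],
  [0.004,0,0,0,0],
])

```text
time: 14.35
tool_pos: [0.5554, -0.1689, 0.0504]
orientation: [0.996, 0.088, -0.0, -0.0]
force: [0.3, -2.5, -3.6]
grip_width: 0.0092
```

servo_tool([
  [0.004,0,0,-0.0004,0],
  [0.004,0,0,0,0],
])

```text
time: 14.55
tool_pos: [0.5554, -0.1689, 0.05]
orientation: [0.996, 0.088, 0.0, 0.0]
force: [0.6, -3.1, -3.4]
grip_width: 0.0091
```

servo_tool([
  [0.004,0,0,-0.0004,0],
  [0.004,0,0,0,0],
])

```text
time: 14.75
tool_pos: [0.5554, -0.1689, 0.0496]
orientation: [0.996, 0.088, 0.0, -0.0]
force: [1.2, -2.1, -3.5]
grip_width: 0.009
```

servo_tool([
  [0.004,0,0,-0.0004,0],
  [0.004,0,0,0,0],
])

```text
time: 14.95
tool_pos: [0.5554, -0.1689, 0.0492]
orientation: [0.996, 0.088, -0.0, -0.0]
force: [1.1, -2.8, -3.1]
grip_width: 0.0095
```

servo_tool([
  [0.004,0,0,-0.0004,0],
  [0.004,0,0,0,0],
])

```text
time: 15.15
tool_pos: [0.5554, -0.1689, 0.0488]
orientation: [0.996, 0.088, -0.0, -0.0]
force: [1.2, -1.9, -2.7]
grip_width: 0.0093
```

servo_tool([
  [0.004,0,0,-0.0003,0],
  [0.004,0,0,0,0],
])

```text
time: 15.35
tool_pos: [0.5554, -0.1689, 0.0485]
orientation: [0.996, 0.088, 0.0, 0.0]
force: [1.0, -2.7, -3.5]
grip_width: 0.0088
```

servo_tool([
  [0.004,0,0,-0.0003,0],
  [0.004,0,0,0,0],
])

```text
time: 15.55
tool_pos: [0.5555, -0.1689, 0.0485]
orientation: [0.996, 0.088, 0.0, 0.0]
force: [-0.3, -2.1, 1.1]
grip_width: 0.009
```

Contact is at z=0.0485, so the tray is flat. I'll slide toward the stop.

servo_tool([
  [0.004,0.0004,-0.002,0,0],
  [0.004,0.0003,-0.002,0,0],
  [0.004,0.0004,-0.002,0,0],
  [0.004,0.0003,-0.002,0,0],
  [0.004,0.0004,-0.002,0,0],
  [0.004,0.0002,-0.001,0,0],
])

```text
time: 16.15
tool_pos: [0.5575, -0.1788, 0.0484]
orientation: [0.996, 0.088, -0.0, -0.001]
force: [-1.1, 7.6, 3.1]
grip_width: 0.0089
```

```bash
python3 st.py 7
```

```text
[ 0.5575 -0.1788  0.0484] 16.15 [-1.1  7.6  3.1] 0.008908661282610413
bed TCP mm 180.90587579168545 0.7210611589085848
```

View pics/w7.png

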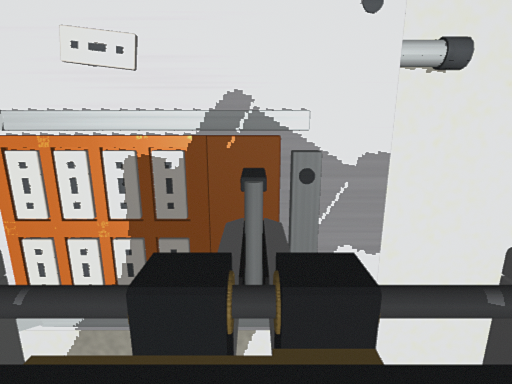

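Sliding takes about 7.7 N, with roughly 7 mm left (tray edge at col 280, stop at col 290). I'll creep in.

servo_tool([
  [0.004,0.0002,-0.001,0,0],
  [0.004,0.0002,-0.001,0,0],
  [0.004,0.0002,-0.001,0,0],
  [0.004,0.0002,-0.001,0,0],
])

```text
time: 16.65
tool_pos: [0.5583, -0.1827, 0.0484]
orientation: [0.996, 0.088, -0.0, -0.001]
force: [-1.3, 7.5, 2.9]
grip_width: 0.0093
```

servo_tool([
  [0.004,0.0001,-0.0005,0,0],
  [0.004,0.0001,-0.0005,0,0],
])

```text
time: 16.85
tool_pos: [0.5585, -0.1837, 0.0485]
orientation: [0.996, 0.088, -0.0, -0.001]
force: [-1.7, 7.0, 2.8]
grip_width: 0.0092
```

servo_tool([
  [0.004,0.0001,-0.0005,0,0],
  [0.004,0.0001,-0.0005,0,0],
])

```text
time: 17.05
tool_pos: [0.5587, -0.1847, 0.0485]
orientation: [0.996, 0.088, -0.0, -0.001]
force: [-2.3, 6.6, 4.0]
grip_width: 0.0092
```

servo_tool([
  [0.004,0.0001,-0.0004,0,0],
  [0.004,0,-0.0004,0,0],
])

```text
time: 17.25
tool_pos: [0.5588, -0.1855, 0.0484]
orientation: [0.996, 0.088, -0.0, -0.001]
force: [-1.6, 9.7, 2.9]
grip_width: 0.0094
```

servo_tool([
  [0.004,0.0001,-0.0004,0,0],
  [0.004,0,-0.0004,0,0],
])

```text
time: 17.45
tool_pos: [0.5588, -0.1855, 0.0484]
orientation: [0.996, 0.088, -0.0, -0.002]
force: [-1.7, 15.8, 5.7]
grip_width: 0.0088
```

servo_tool([
  [0.004,0.0001,-0.0003,0,0],
  [0.004,0,0,0,0],
])

```text
time: 17.65
tool_pos: [0.5588, -0.1855, 0.0484]
orientation: [0.996, 0.088, -0.0, -0.002]
force: [-3.2, 14.2, 6.0]
grip_width: 0.0088
```

servo_tool([
  [0.004,0,-0.0003,0,0],
  [0.004,0,0,0,0],
])

```text
time: 17.85
tool_pos: [0.5588, -0.1855, 0.0484]
orientation: [0.996, 0.088, -0.0, -0.002]
force: [-3.1, 17.2, 6.6]
grip_width: 0.0087
```

About 17.5 N, so roughly 10 N beyond sliding. I'll hold there.

servo_tool([
  [0.004,0,0,0,0],
  [0.004,0,0,0,0],
  [0.004,0,0,0,0],
  [0.004,0,0,0,0],
  [0.004,0,0,0,0],
  [0.004,0,0,0,0],
])

```text
time: 18.45
tool_pos: [0.5588, -0.1855, 0.0484]
orientation: [0.996, 0.088, -0.0, -0.002]
force: [-3.3, 17.6, 7.3]
grip_width: 0.0095
```

```bash
python3 st.py 8
```

```text
[ 0.5588 -0.1855  0.0484] 18.45 [-3.3 17.6  7.3] 0.009486677966934955
bed TCP mm 187.732989077106 0.8689561047896488
```

View pics/w8.png

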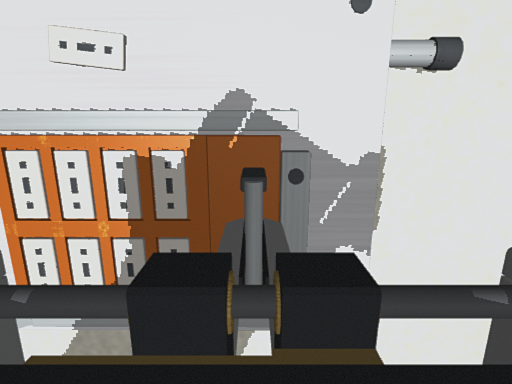

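servo_tool([
  [0.004,0,0.0004,0,0],
  [0.004,0,0.0004,0.0002,0],
  [0.03,0,0,0,0],
  [0.05,0,0,0,0],
  [0.05,0,0,0,0],
  [0.05,0,0,0,0],
  [0.05,0,0,0,0],
])

```text
time: 19.25
tool_pos: [0.5589, -0.1874, 0.0485]
orientation: [0.996, 0.088, 0.0, 0.0]
force: [0.4, 0.1, -0.3]
grip_width: 0.0457
```

servo_tool([
  [0.05,0,0,0.005,0],
  [0.05,0,0,0.01,0],
  [0.05,0,0,0.015,0],
  [0.05,0,0,0.02,0],
  [0.05,0,0,0.03,0],
  [0.05,0,0,0.03,0],
  [0.05,0,0,0.03,0],
  [0.05,0,0,0.02,0],
  [0.05,0,0,0.01,0],
  [0.05,0,0,0,0],
  [0.05,0,0,0,0],
])

```text
time: 20.35
tool_pos: [0.5586, -0.1872, 0.2177]
orientation: [0.996, 0.088, -0.0, -0.0]
force: [-0.7, 0.2, -0.3]
grip_width: 0.0499
```

```bash
python3 st.py 9; python3 -c "
from h import *
a=cv2.imread('pics/w9.png');cv2.imwrite('pics/w9a.png',cv2.resize(a[20:230,100:400],None,fx=2.6,fy=2.6,interpolation=cv2.INTER_CUBIC))"
```

```text
[ 0.5586 -0.1872  0.2177] 20.35 [-0.7  0.2 -0.3] 0.049877111228060635
bed TCP mm 189.34799685045613 0.36949265469018083
```

View pics/w9.png

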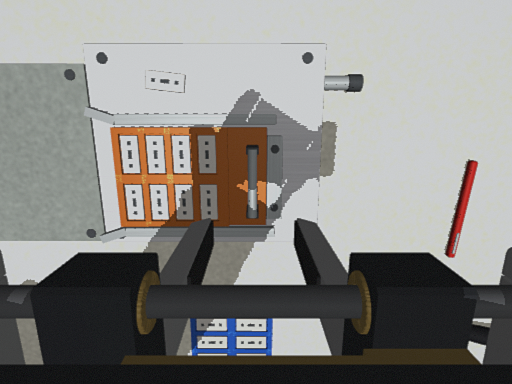

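View pics/w9a.png

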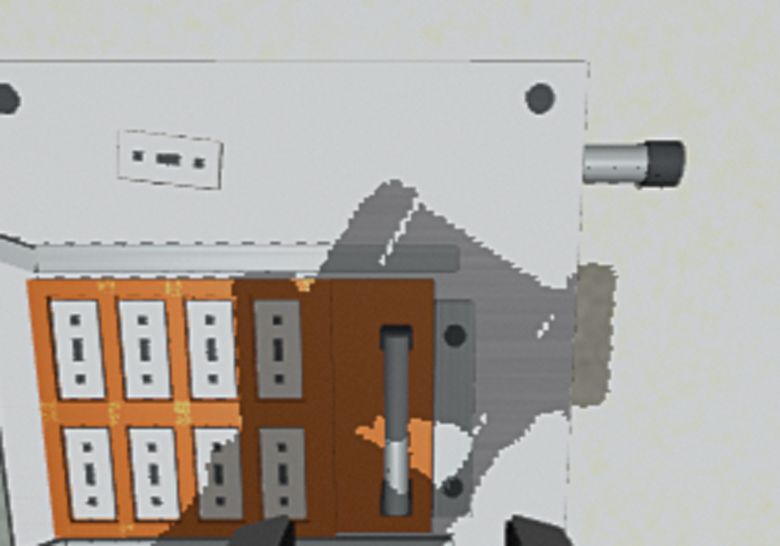

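View pics/sc9.png

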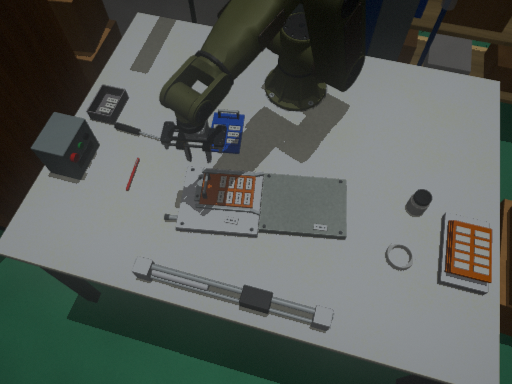

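```bash
python3 - <<'E'
from fit import *
import pickle; s=pickle.load(open('s9.pkl','rb'))
A=lambda p:(p[0]/2.6+100-.3,p[1]/2.6+20-.3)
def tobed(w): 
    d=w[:2]-np.array([.5252,-.0008]);return d@np.array([[.1745,.9847],[-.9847,.1745]])*1000
print('tray',[tobed(atz('wrist',A(p),.04,s)).round(1) for p in [(27,281),(433,279),(433,532),(56,537)]])
print('stop face top',[tobed(atz('wrist',A(p),.042,s)).round(1) for p in [(435,300)]])
env.job_done()
E
```

```text
tray [array([26.5, 58.7]), array([204.8,  59.5]), array([205.9, -57.7]), array([ 26.9, -60.2])]
stop face top [array([205.6,  50.5])]
the job is handed in; nothing more can be done
```

I slid the tray over the step between the rails and pressed it home against the end stop. I then let go, lifted clear and handed the job in at about 20 s of the 51 s allowed.

- **Slide:** I pinched the tray by its crossbar and raised the bar 9 mm. I lined the tray up (about 9 mm sideways and 1.4° of turn) and slid it up with the trailing end dragging. I then lowered it flat, where contact came at a step of about 3.1 mm.
- **Press:** Sliding took about 7.5 N. At the stop I held about 17.5 N for over half a second, roughly 10 N beyond that. I read the force only at the end of each move. The highest reading was about 18 N horizontally, and there was no sign of ramming.
- **Final check:** In the wrist image the leading edge measures bed x = 204.8 and 205.9 mm at its two corners, with the stop face at 205.6 mm. The tray's y offset is well under 2 mm and its yaw is within about 0.5°.
- **Strips and bystanders:** The loose strips look seated in their pockets and the fingers are clear. The spare strips and the other bystanders look unmoved, judged by eye only.
- **Disagreements:** My first visual estimate of the step was about 4 mm, against 3.1 mm by touch. The final corner picks scatter by 1–2 mm, about the calibration error. Flatness was checked only by the contact force and by eye.

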